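Nest three mould covers on the bench hook

ROBOT

A 6-joint arm with a two-finger parallel gripper is mounted at the origin on the work surface. World frame = base frame: x ahead of the robot, y to its left, z up, the work surface at z = 0. Lengths are in m, angles in degrees, forces in N, time in s.
With the tool pointing down it reaches from about 0.4 to 0.825 m from the base axis. Payload 7 kg.
Tool frame: the origin (TCP) lies on the centre line of the jaws, within the pads' length; the fingertips stand 22 mm ahead of it and the grasp point (between the pads) lies 3 mm ahead of it; z points along the fingers, y is the line along which they close (so a half turn about z gives the same grasp; the last joint's range is limited). The gripper opens to 88 mm and grips with 3 to 60 N. Pads are 19 mm wide; open, the fingers measure 130 mm over their backs; the gripper's body (78 mm by 193 mm) begins 47 mm behind the grasp point.
Start: joints at [80.85, 20.546, 0.682, 0, -70.136, -16.507], TCP at [0.292, 0.608, 0.22] pointing down, gripper open.
Joint ranges: [-176.03, 176.03], [-82.01, 121.73], [-58.28, 71.71], [-173.87, 95.51], [-174.79, -0.11], [-173.66, 173.66]. Speed limits (degrees/s): [136.94, 136.94, 172.46, 180, 180, 180].

INTERFACE

Orientations are given as [roll, pitch, yaw] about the fixed x, y, z axes, in that order (R = Rz(yaw) Ry(pitch) Rx(roll)).
In Python, from plant import get_state, cams, r gives the robot as it stands.
- The arm moves only by the tool apply_moves, never from a script. Its argument "targets" is a list of rows, each an object with "dp": the shift along the world's x, y, z in m, a list of three; "yaw": the turn about the world's z in degrees. In form: [{"dp": [x, y, z], "yaw": yaw}, ...]. A call has 1 to 20 rows; each row is the pose to reach, as a shift and turn from the pose commanded when the call began; what a row does not reach only later rows make up. A row lasts 1/12 s, in which the tool goes at most 41.7 mm and 7.16 degrees, less where a joint would pass 70% of its speed; a pose out of reach is approached as far as the arm can. A call with a gripper value outside its range is refused whole. "grip" is the gripper command: -1 is fully open, 1 is shut, values between are in proportion, set as the call begins (left out, the last holds). The fingers move at their own pace and stop on an object; "squeeze" is the grip in N (left out, the last holds). Time passes only in rows, so rows that repeat a pose let the fingers close. It gives the time, the measured TCP pose, the force, the opening and the grip force at its end, in the units of the state.
- get_state(): the state, without advancing time (a new reading comes with each control period).
- cams.capture(name): name is "scene" or "side" or "wrist"; returns a dict with "image" (384x512x3 uint8, red, green, blue), "range_z" (384x512 float32, m along the optical axis (not along the pixel's ray), 0 where there is no reading), "fx", "fy", "cx", "cy" (pixels), "R" (3x3) and "t" (3): a world point X has camera coordinates R X + t; the wrist camera has in their place "T_tool_cam" (4x4, takes a point from camera to tool coordinates, whose origin is the TCP and whose axes are the flange's). Camera axes: x right, y down, z forward; pixel columns grow to the right and rows downward; lengths in m; the calibration is good to about 2 mm. The wrist camera is an equidistant fisheye: a pixel r from the principal point sees the ray r / f radians off the axis. A picture is of the moment at which its call begins: read the wrist's pose just before it.
- r.close_job(): hands the job in; it is judged then, once.
The state is a dict: "time_s": time; "joints": joint angles; "qd": joint speeds; "joint_torque": joint torques, N m; "tcp_pos": TCP position; "eef_rot": TCP orientation; "contact_force": force on the tool from outside, world axes, zero at the start; "moment": the same for the moment, N m; "gripper_width": finger opening in m; "gripper_force": force on a finger pad.
Only numpy, scipy, OpenCV 4.12 (cv2) and the standard library are available. Lean on these libraries where they do the work, as an engineer would, in place of code of your own. Each camera call takes 0.05 s, during which the arm holds its last target. There are 200 camera calls.

TASK

Hang the three steel mould covers on the bench hook, one at a time: the large one first, then the middle one, then the small one, each upright with its slot straddling the bar and its flanges pointing to the bar's free end. Slide each one slowly along the bar until it is fully home, the large one against the stop ring and each next one nested inside the one before and touching it, and press it home firmly, with about 12 N and never more than 20 N, before you let go. Leave the mould, the can and the screwdriver alone.

Things in the scene. Friction and masses are not known exactly. Their poses are not given: they have to be found in the camera images.
- bar_root (a point): The hook: a level round steel bar, 14 mm diameter, upper line 115 mm above the bench. This point lies on the upper line where the bar leaves the bracket's face. The bar runs along -x for 180 mm, then turns up: its tip rises 19 mm above the upper line and ends 203 mm from here. y across, z up.
- bracket: Fixed green bracket: foot 170 x 100 x 8 mm, post 138 high. Origin on the bench under bar_root, same axes. On the bar it carries a dark stop ring, 36 mm diameter, 10 thick, clamped (holds against 60 N). Where it is clamped varies and is not measured: its front face lies 10 to 60 mm in front (-x) of bar_root; find it by touch or sight. A nested lug is 22 mm before the previous one.
- large_lug (a point): Large cover's lug centre: 6 mm before its rear face, 36 above slot top, 100 above underside. Upright steel channel, 4 mm sheet: back 110 wide, 74 high; side flanges reach 36 forward (-x) of rear face; lug on top 26 wide (y), 12 thick (x), 50 high. Central 19 mm slot, open below, ends 64 up; saddle block round it, 35 wide, reaches 22 forward. ~300 g. z up.
- middle_lug (a point): Middle cover's lug centre: 6 mm before its rear face, 36 above slot top, 94 above underside. Upright steel channel, 4 mm sheet: back 95 wide, 68 high; side flanges reach 36 forward (-x) of rear face; lug on top 32 wide (y), 12 thick (x), 50 high. Central 19 mm slot, open below, ends 58 up; saddle block round it, 35 wide, reaches 22 forward. ~260 g. z up.
- small_lug (a point): Small cover's lug centre: 6 mm before its rear face, 36 above slot top, 88 above underside. Upright steel channel, 4 mm sheet: back 80 wide, 62 high; side flanges reach 36 forward (-x) of rear face; lug on top 38 wide (y), 12 thick (x), 50 high. Central 19 mm slot, open below, ends 52 up; saddle block round it, 35 wide, reaches 22 forward. ~220 g. z up.
- mould: Bystander: a square steel and aluminium mould insert, 130 by 130 by 42 mm, lying on the bench; origin at the centre of its underside.
- can: Bystander: an upright grey can, 52 mm in diameter, 120 mm high; origin at the centre of its underside.
- driver: Bystander: a screwdriver lying on the bench; origin under its middle, x along it.
Not all that is in view belongs to the job. What is shaped like the part that bears large_lug but purple or turquoise is not meant.

How it is judged (in metres and radians):
On the way, in this order (a step that is already met when the one before it is completed fails the run):
1. The large cover hangs on the bar and is pressed against the stop ring with more than 7 N (z of large_lug in the frame of bar_root between 0.03 and 0.043 m and y of large_lug in the frame of bar_root between -0.008 and 0.008 m and x of large_lug in the frame of bar_root between -0.15 and -0.01 m and contact force between large and bracket above 7 N), for 0.2 s.
2. The middle cover hangs nested in the large one and is pressed against it with more than 7 N, so that the large one bears on the stop ring with more than 3 N (z of middle_lug in the frame of bar_root between 0.03 and 0.043 m and y of middle_lug in the frame of bar_root between -0.008 and 0.008 m and x of middle_lug in the frame of bar_root between -0.15 and -0.01 m and x of middle_lug in the frame of large_lug between -0.026 and -0.018 m and contact force between middle and large above 7 N and contact force between large and bracket above 3 N), for 0.2 s.
3. The small cover hangs nested in the middle one and is pressed against it with more than 7 N, so that those behind bear on each other and on the stop ring with more than 3 N (z of small_lug in the frame of bar_root between 0.03 and 0.043 m and y of small_lug in the frame of bar_root between -0.008 and 0.008 m and x of small_lug in the frame of bar_root between -0.15 and -0.01 m and x of small_lug in the frame of middle_lug between -0.026 and -0.018 m and contact force between small and middle above 7 N and contact force between middle and large above 3 N and contact force between large and bracket above 3 N), for 0.2 s.
At the end, for the whole second after the job is handed in: All three covers hang released and at rest on the bar: lug centres 30 to 43 mm above its upper line, within 8 mm sideways, upright within 0.12 rad, in line with it within 0.15 rad; in order large, middle, small outwards, neighbouring lugs 18 to 26 mm apart (22 when touching) (z of large_lug in the frame of bar_root between 0.03 and 0.043 m and y of large_lug in the frame of bar_root between -0.008 and 0.008 m and x of large_lug in the frame of bar_root between -0.15 and -0.01 m and z of middle_lug in the frame of bar_root between 0.03 and 0.043 m and y of middle_lug in the frame of bar_root between -0.008 and 0.008 m and x of middle_lug in the frame of bar_root between -0.15 and -0.01 m and z of small_lug in the frame of bar_root between 0.03 and 0.043 m and y of small_lug in the frame of bar_root between -0.008 and 0.008 m and x of small_lug in the frame of bar_root between -0.15 and -0.01 m and x of middle_lug in the frame of large_lug between -0.026 and -0.018 m and x of small_lug in the frame of middle_lug between -0.026 and -0.018 m and angle between each of large_lug, middle_lug, small_lug's own z axis and vertical below 0.12 rad and angle between the x axis of each of large_lug, middle_lug, small_lug and the x axis of bar_root, either way round below 0.15 rad and linear speed of each of large, middle, small below 0.02 m/s).
It fails at once if A cover is pressed against the stop ring or another cover with more than 20 N (contact force between large and bracket above 20 N or contact force between middle and large above 20 N or contact force between small and middle above 20 N).
It fails at once if The mould, the can or the screwdriver is moved by more than 30 mm (distance of any of mould, can, driver from where it was at the start of the episode above 0.03 m).
It also fails if it takes over 72 s, if anything falls off the work surface, if the arm or the gripper's body presses on something with over 40 N, if the wrist force passes 120 N, or if a joint passes its speed limit or range.

## Working session

There is one attempt and no reset: what is moved stays moved. The work goes in short steps, Python scripts to look and compute and a tool call to move; the robot and the scene stay as the last step left them, time stands still between calls to the robot, and variables do not carry over. Pictures are saved under pics/ and viewed, at most 10 in all, crops included, and the job is handed in when it is done.

Besides the shell and the picture viewer there is one more tool, called as a command line: name --argument value ..., lists and objects as JSON in quotes. apply_moves: Moves the arm, as the interface text tells. Its arguments: {"type":"object","properties":{"targets":{"type":"array","items":{"type":"object","properties":{"dp":{"type":"array","items":{"type":"number"}},"yaw":{"type":"number"}}}},"grip":{"type":"number"},"squeeze":{"type":"number"}},"required":["targets"]}

```bash
mkdir -p pics; cat > h.py <<'E'
import numpy as np, cv2
from plant import get_state, cams, r
def cap(n):
    c=cams.capture(n); np.savez('/tmp/'+n+'.npz',**c); return c
def pts(c):
    z=c['range_z'];v,u=np.mgrid[:z.shape[0],:z.shape[1]]
    P=np.stack([(u-c['cx'])/c['fx']*z,(v-c['cy'])/c['fy']*z,z],-1)
    return (P-c['t'])@c['R']
E
python3 - <<'E'
from h import *
a=cap('scene');b=cap('side')
for n,c in(('scene',a),('side',b)):
    cv2.imwrite(f'pics/{n}0.png',cv2.resize(c['image'][:,:,::-1],(800,600)))
    print(n,c['fx'],-c['R'].T@c['t'])
s=get_state();print(s)
E
```

```text
scene 402.02165957532867 [1.06480143 0.26659252 1.2856803 ]
side 395.30492890416315 [0.33732539 0.62666965 0.99043905]
{'time_s': 0.1, 'joints': array([ 8.08480495e+01,  2.05883203e+01,  6.40035915e-01, -1.80695781e-02,
       -7.01350382e+01, -1.65086469e+01]), 'qd': array([-0.00201513, -0.09139398,  0.17410507,  0.11281333,  0.0406382 ,
       -0.10928273]), 'joint_torque': array([-1.36272938e-03, -5.84163630e+01,  2.93754226e+01,  7.01557472e+00,
        1.02130932e-02, -5.08671292e-05]), 'tcp_pos': array([0.29211456, 0.6080358 , 0.21891186]), 'eef_rot': array([ 1.79915285e+02, -7.39196792e-03, -2.56667445e+01]), 'contact_force': array([-0.63680894, -0.01914425,  0.44521693]), 'moment': array([ 0.02164067, -0.05445002, -0.00251993]), 'gripper_force': 0.0, 'gripper_width': 0.08753328618710034}
```

View pics/scene0.png

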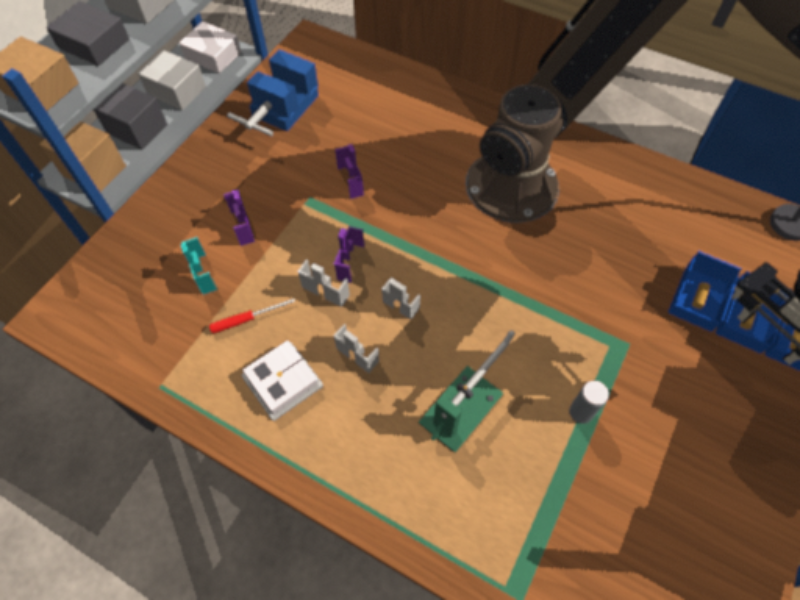

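View pics/side0.png

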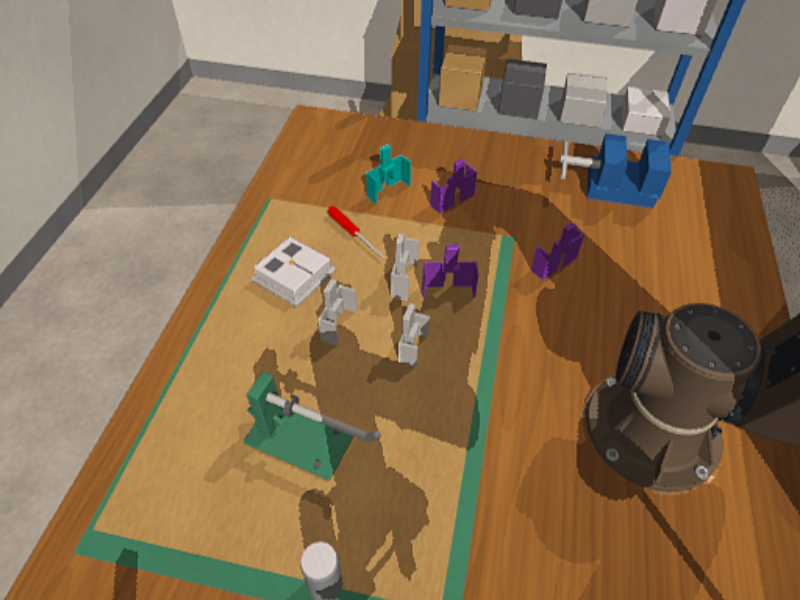

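The scene view shows the three grey covers at (323,283), (401,297) and (356,348). The bracket is at (460,410), with the bar tip at (512,335) and the ring at (462,390). The side view shows the covers at (403,265), (412,335) and (335,305), and the bar running from (270,398) to (375,436).

```bash
cat > m.py <<'E'
from h import *
C={n:dict(np.load('/tmp/'+n+'.npz')) for n in('scene','side')}
seeds={'scene':{'A':(323,283),'B':(401,297),'C':(356,348)},'side':{'A':(403,265),'B':(412,335),'C':(335,305)}}
W={k:pts(c) for k,c in C.items()}
allp=[];
for n,c in C.items():
    im=c['image'];hsv=cv2.cvtColor(im,cv2.COLOR_RGB2HSV);P=W[n]
    ok=(c['range_z']>0)&(hsv[...,1]<70)&(P[...,2]>.012)&(P[...,2]<.2)
    for k,(u,v) in seeds[n].items():
        u*=.64;v*=.64
        vv,uu=np.where(ok); near=np.hypot(uu-u,vv-v)<32
        Q=P[vv[near],uu[near]]
        med=np.median(Q,0);Q=Q[np.hypot(*(Q-med)[:,:2].T)<.08]
        allp.append((n,k,Q))
print({n:[np.round(np.median(P[c['range_z']>0][:,2]),4)] for (n,P),c in zip(W.items(),C.values())})
for k in'ABC':
    for n in('scene','side'):
        Q=[q for a,b,q in allp if a==n and b==k][0]
        zt=np.percentile(Q[:,2],99.5)
        top=Q[Q[:,2]>zt-.035]; body=Q[Q[:,2]<zt-.055]
        rt=cv2.minAreaRect((top[Q[Q[:,2]>zt-.035][:,2]>0][:,:2]*1000).astype('f4'))
        rb=cv2.minAreaRect((body[:,:2]*1000).astype('f4'))
        print(k,n,len(Q),'ztop',zt.round(4),'lug',np.round(top.mean(0),4),[np.round(x,1) for x in rt],'body',np.round(body.mean(0),4),[np.round(x,1) for x in rb])
# bracket: green
for n,c in C.items():
    hsv=cv2.cvtColor(c['image'],cv2.COLOR_RGB2HSV);P=W[n]
    x0,y0=(462,400) if n=='scene' else (310,430)
    v,u=np.mgrid[:384,:512];near=np.hypot(u-x0*.64,v-y0*.64)<75
    g=near&(hsv[...,0]>55)&(hsv[...,0]<95)&(hsv[...,1]>90)&(P[...,2]<.16)
    for lo,hi in((.003,.012),(.13,.15)):
        q=P[g&(P[...,2]>lo)&(P[...,2]<hi)];rr=cv2.minAreaRect((q[:,:2]*1000).astype('f4'));print(n,'green',lo,len(q),[np.round(x,1) for x in rr])
    b=near&(hsv[...,1]<90)&(P[...,2]>.085)&(P[...,2]<.15)&~g
    q=P[b];m=q[:,:2].mean(0);l=cv2.fitLine(q[:,:2].astype('f4'),cv2.DIST_HUBER,0,.001,.001).ravel();d=l[:2]
    s=(q[:,:2]-l[2:])@d
    print(n,'bar',len(q),l.round(4),np.degrees(np.arctan2(d[1],d[0])),s.min(),s.max(),'ends',l[2:]+d*s.min(),l[2:]+d*s.max())
    for t in np.arange(s.min(),s.max(),.01):
        k=(s>=t)&(s<t+.01)
        if k.any():print(round(t,3),k.sum(),q[k].mean(0).round(3),'zmax',q[k,2].max().round(4),'V',np.mean(c['image'][b][k]).round())
E
python3 m.py
```

```text
{'scene': [np.float64(-0.0004)], 'side': [np.float64(-0.0011)]}
A scene 398 ztop 0.1281 lug [ 0.5238 -0.2487  0.1139] [array([ 521.4, -251. ]), array([27.7, 15.9]), np.float64(83.8)] body [ 0.5196 -0.2472  0.0465] [array([ 514.3, -258. ]), array([ 81.7, 130.9]), np.float64(24.7)]
A side 443 ztop 0.1245 lug [ 0.5191 -0.245   0.1109] [array([ 520.1, -248. ]), array([28.2, 11.6]), np.float64(85.8)] body [ 0.5081 -0.2382  0.0451] [array([ 506.7, -247.8]), array([116.4,  36.5]), np.float64(88.2)]
B scene 286 ztop 0.1149 lug [ 0.4699 -0.0787  0.1021] [array([467.6, -79.4]), array([38.5, 14.2]), np.float64(82.3)] body [ 0.4668 -0.0709  0.0392] [array([456.8, -79.1]), array([82.2, 38.8]), np.float64(84.1)]
B side 421 ztop 0.1144 lug [ 0.4651 -0.0723  0.103 ] [array([465.7, -77.2]), array([40.4, 12.5]), np.float64(82.8)] body [ 0.4544 -0.0674  0.0397] [array([453.9, -76. ]), array([83.4, 35.7]), np.float64(83.6)]
C scene 322 ztop 0.1201 lug [ 0.627  -0.1014  0.108 ] [array([ 625.1, -102.6]), array([33. , 11.9]), np.float64(78.3)] body [ 0.6235 -0.095   0.0417] [array([ 614.6, -100.5]), array(
[... 2388 characters left out ...]
 0.113] zmax 0.1171 V 104.0
-0.04 21 [0.535 0.174 0.112] zmax 0.1165 V 103.0
-0.03 23 [0.545 0.173 0.113] zmax 0.1181 V 101.0
-0.02 22 [0.555 0.171 0.112] zmax 0.1159 V 124.0
-0.01 21 [0.565 0.169 0.113] zmax 0.1184 V 172.0
-0.0 20 [0.574 0.167 0.113] zmax 0.1168 V 171.0
0.01 24 [0.584 0.164 0.112] zmax 0.1159 V 171.0
0.02 20 [0.594 0.162 0.113] zmax 0.1159 V 173.0
0.03 33 [0.606 0.16  0.113] zmax 0.1261 V 132.0
0.04 65 [0.613 0.162 0.116] zmax 0.1275 V 81.0
0.05 11 [0.626 0.157 0.112] zmax 0.1147 V 173.0
0.06 22 [0.633 0.155 0.113] zmax 0.1184 V 170.0
0.07 18 [0.643 0.153 0.112] zmax 0.1156 V 175.0
0.08 27 [0.653 0.147 0.111] zmax 0.1221 V 143.0
0.1 11 [0.677 0.156 0.127] zmax 0.1373 V 91.0
```

Heights and lug widths show that A is the large cover, C the middle and B the small. All of them, and the bar, are within about 10° of yaw 0, with flanges toward −x. I'm moving above the large one now.

apply_moves --targets '[{"dp": [0, 0, 0.04], "yaw": 0}, {"dp": [0.114, -0.429, 0.06], "yaw": 23}, {"dp": [0.114, -0.429, 0.06], "yaw": 23}, {"dp": [0.114, -0.429, 0.06], "yaw": 23}, {"dp": [0.114, -0.429, 0.06], "yaw": 23}, {"dp": [0.229, -0.858, 0.04], "yaw": 23}, {"dp": [0.229, -0.858, 0.04], "yaw": 23}, {"dp": [0.229, -0.858, 0.04], "yaw": 23}, {"dp": [0.229, -0.858, 0.04], "yaw": 23}, {"dp": [0.229, -0.858, 0.04], "yaw": 23}, {"dp": [0.229, -0.858, 0.04], "yaw": 23}, {"dp": [0.229, -0.858, 0.04], "yaw": 23}, {"dp": [0.229, -0.858, 0.04], "yaw": 23}, {"dp": [0.229, -0.858, 0.04], "yaw": 23}, {"dp": [0.229, -0.858, 0.04], "yaw": 23}, {"dp": [0.229, -0.858, 0.04], "yaw": 23}, {"dp": [0.229, -0.858, 0.04], "yaw": 23}, {"dp": [0.229, -0.858, 0.04], "yaw": 23}, {"dp": [0.229, -0.858, 0.04], "yaw": 23}, {"dp": [0.229, -0.858, 0.04], "yaw": 23}]' --grip -1

```text
time_s: 1.77
tcp_pos: [0.4962, -0.1585, 0.2607]
eef_rot: [-180.0, -0.0, -2.7]
contact_force: [1.4, 0.9, -0.4]
gripper_width: 0.0877
gripper_force: 0.0
```

apply_moves --targets '[{"dp": [0, 0, 0], "yaw": 0}, {"dp": [0, 0, 0], "yaw": 0}, {"dp": [0, 0, 0], "yaw": 0}, {"dp": [0, 0, 0], "yaw": 0}]'

```text
time_s: 2.1
tcp_pos: [0.4961, -0.1555, 0.2607]
eef_rot: [-180.0, 0.0, -2.6]
contact_force: [0.1, -0.3, 0.4]
gripper_width: 0.0875
gripper_force: 0.0
```

```bash
python3 - <<'E'
from h import *
s=get_state();print(s['tcp_pos'],s['eef_rot'],s['joints'])
c=cap('wrist');cv2.imwrite('pics/w1.png',c['image'][:,:,::-1])
print(c['T_tool_cam'],c['fx'],c['cx'],c['cy'])
E
```

```text
[ 0.49607882 -0.15548299  0.26067778] [-1.79990342e+02  1.29781221e-02 -2.61001814e+00] [ 4.23886559e+00  4.35967015e+00 -1.49241918e+01 -1.17980788e-02
 -7.07278721e+01  8.31550103e+01]
[[ 1.68956424e-03 -9.52273941e-01 -3.05240049e-01  8.39286169e-02]
 [ 9.99998554e-01  1.54967678e-03  7.00579734e-04 -4.05328058e-04]
 [-1.94120410e-04 -3.05240791e-01  9.52275182e-01 -1.65059800e-01]
 [ 0.00000000e+00  0.00000000e+00  0.00000000e+00  1.00000000e+00]] 297.3186396354542 256.9755241928092 194.06756358008664
```

View pics/w1.png

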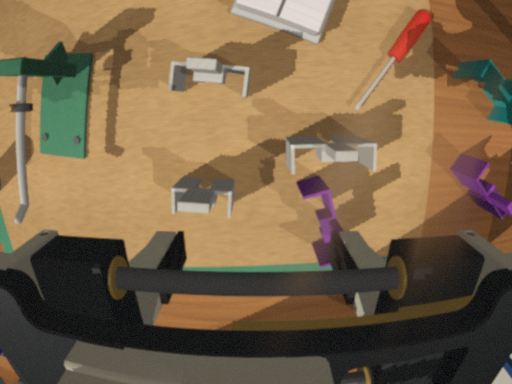

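The wrist view shows the large cover at (332,152), the small at (203,197), the middle at (207,73) and the bar at (20,150). The purple decoy in front of the large cover is clear of the fingers.

apply_moves --targets '[{"dp": [0.0245, -0.094, -0.02], "yaw": 0}, {"dp": [0.0245, -0.094, -0.02], "yaw": 0}, {"dp": [0.0245, -0.094, -0.02], "yaw": 0}, {"dp": [0.0245, -0.094, -0.02], "yaw": 0}, {"dp": [0.0245, -0.094, -0.06], "yaw": 0}, {"dp": [0.0245, -0.094, -0.09], "yaw": 0}, {"dp": [0.0245, -0.094, -0.115], "yaw": 0}, {"dp": [0.0245, -0.094, -0.135], "yaw": 0}, {"dp": [0.0245, -0.094, -0.148], "yaw": 0}, {"dp": [0.0245, -0.094, -0.156], "yaw": 0}, {"dp": [0.0245, -0.094, -0.156], "yaw": 0}, {"dp": [0.0245, -0.094, -0.156], "yaw": 0}]'

```text
time_s: 3.15
tcp_pos: [0.5214, -0.2494, 0.1054]
eef_rot: [180.0, -0.0, -2.6]
contact_force: [-1.0, 0.0, 0.3]
gripper_width: 0.0875
gripper_force: 0.0
```

apply_moves --targets '[{"dp": [0, 0, 0], "yaw": 0}, {"dp": [0, 0, 0], "yaw": 0}, {"dp": [0, 0, 0], "yaw": 0}, {"dp": [0, 0, 0], "yaw": 0}, {"dp": [0, 0, 0], "yaw": 0}, {"dp": [0, 0, 0], "yaw": 0}, {"dp": [0, 0, 0], "yaw": 0}, {"dp": [0, 0, 0], "yaw": 0}, {"dp": [0, 0, 0], "yaw": 0}, {"dp": [0, 0, 0], "yaw": 0}]' --grip 1 --squeeze 50

```text
time_s: 3.98
tcp_pos: [0.5209, -0.2505, 0.1048]
eef_rot: [180.0, -0.0, -2.7]
contact_force: [0.3, -1.5, 1.3]
gripper_width: 0.0265
gripper_force: 1.0
```

apply_moves --targets '[{"dp": [0, 0, 0], "yaw": 0}, {"dp": [0, 0, 0], "yaw": 0}, {"dp": [0, 0, 0], "yaw": 0}, {"dp": [0, 0, 0.005], "yaw": 0}, {"dp": [0, 0, 0.015], "yaw": 0}, {"dp": [0, 0, 0.035], "yaw": 0}, {"dp": [0, 0, 0.065], "yaw": 0}, {"dp": [0, 0, 0.095], "yaw": 0}, {"dp": [0, 0, 0.125], "yaw": 0}, {"dp": [0, 0, 0.155], "yaw": 0}, {"dp": [0, 0, 0.165], "yaw": 0}, {"dp": [0, 0, 0.165], "yaw": 0}]'

```text
time_s: 4.98
tcp_pos: [0.5221, -0.2506, 0.2736]
eef_rot: [179.9, -0.4, -2.6]
contact_force: [0.5, -0.7, -2.3]
gripper_width: 0.0253
gripper_force: 50.0
```

apply_moves --targets '[{"dp": [0.003, 0.02, 0], "yaw": -1}, {"dp": [0.005, 0.055, 0], "yaw": -2}, {"dp": [0.007, 0.09, 0], "yaw": -3}, {"dp": [0.009, 0.13, 0], "yaw": -4}, {"dp": [0.011, 0.17, 0], "yaw": -5}, {"dp": [0.013, 0.21, 0], "yaw": -6}, {"dp": [0.015, 0.25, 0], "yaw": -7}, {"dp": [0.016, 0.29, 0], "yaw": -8}, {"dp": [0.018, 0.325, 0], "yaw": -8.4}, {"dp": [0.018, 0.36, 0], "yaw": -8.4}, {"dp": [0.018, 0.39, 0], "yaw": -8.4}, {"dp": [0.018, 0.41, 0], "yaw": -8.4}, {"dp": [0.018, 0.422, 0], "yaw": -8.4}, {"dp": [0.018, 0.422, 0], "yaw": -8.4}, {"dp": [0.018, 0.422, 0], "yaw": -8.4}, {"dp": [0.018, 0.422, 0], "yaw": -8.4}]'

```text
time_s: 6.32
tcp_pos: [0.5384, 0.1708, 0.269]
eef_rot: [179.9, 0.1, -11.1]
contact_force: [0.6, -0.9, -2.8]
gripper_width: 0.025
gripper_force: 50.0
```

```bash
python3 - <<'E'
from h import *
s=get_state();print(s['tcp_pos'],s['eef_rot'],s['contact_force'])
cs=cap('scene');cd=cap('side')
o=np.zeros((600,800,3),'u1')
def crop(c,X):
    p=c['R']@X+c['t'];u=int(c['fx']*p[0]/p[2]+c['cx']);v=int(c['fy']*p[1]/p[2]+c['cy'])
    u=np.clip(u,60,452);v=np.clip(v,70,314)
    return cv2.resize(c['image'][v-70:v+70,u-60:u+60,::-1],(400,467))
X=s['tcp_pos']-[0,0,.07]
o[:467]=np.hstack([crop(cs,X),crop(cd,X)]);cv2.imwrite('pics/h1.png',o[:467])
E
```

```text
[0.53839302 0.17081638 0.26895343] [ 1.79933899e+02  6.89807072e-02 -1.10801919e+01] [ 0.55185    -0.91733201 -2.83239812]
```

View pics/h1.png

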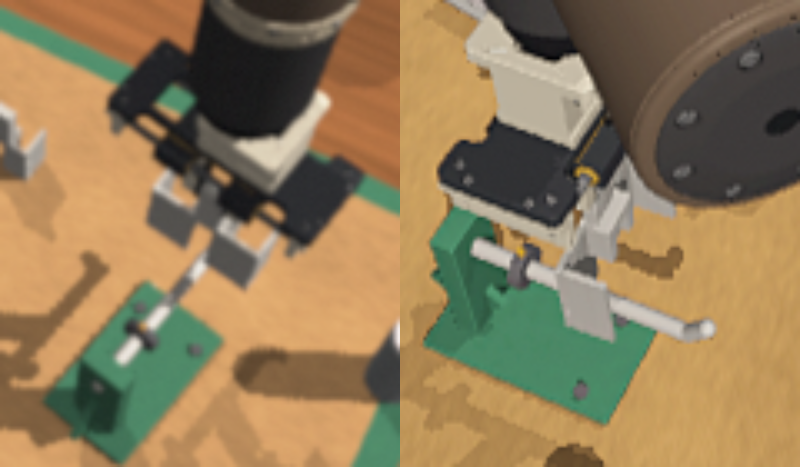

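The held cover hangs upright over the bar in both crops, with the flanges toward the tip. Next I'll measure the lateral offset between cover and bar in the same images.

```bash
cat > lat.py <<'E'
from h import *
import sys
zl,zh,hw=map(float,sys.argv[1:4])   # z band of back plate, half width
s=get_state();T=s['tcp_pos'];a=np.radians(-11.0)
ex=np.array([np.cos(a),np.sin(a)]);ey=np.array([-ex[1],ex[0]])
for n in('scene','side'):
    c=dict(np.load(f'/tmp/{n}.npz'));P=pts(c);hsv=cv2.cvtColor(c['image'],cv2.COLOR_RGB2HSV)
    d=P[...,:2]-T[:2];X=d@ex;Y=d@ey;Z=P[...,2];ok=(c['range_z']>0)
    b=ok&(hsv[...,1]<90)&(abs(Z-.11)<.012)&(abs(Y)<.03)&(X>-.085)&(X<.11)
    print(n,'bar n',b.sum())
    p=np.polyfit(X[b],Y[b],1);res=Y[b]-np.polyval(p,X[b]);k=abs(res)<.005;p=np.polyfit(X[b][k],Y[b][k],1)
    print('  bar y at 0: %.4f slope deg %.2f -> yaw %.2f'%(p[1],np.degrees(np.arctan(p[0])),-11+np.degrees(np.arctan(p[0]))))
    m=ok&(hsv[...,1]<70)&(Z>zl)&(Z<zh)&(abs(Y)<hw+.02)&(X>-.05)&(X<.03)
    print('  cover n',m.sum(),'Y ext',np.percentile(Y[m],[0.5,2,98,99.5]).round(4),'X',np.percentile(X[m],[1,50,99]).round(4))
    r_=m&(X>-.012)&(X<.02)
    if r_.sum()>20:
        q=np.polyfit(Y[r_],X[r_],1);print('  back plate yaw rel %.2f'%(-np.degrees(np.arctan(q[0]))),'Yext',np.percentile(Y[r_],[1,99]).round(4))
    g=ok&(hsv[...,0]>55)&(hsv[...,0]<95)&(hsv[...,1]>90)&(Z>.125)&(Z<.15)&(X<.2)&(abs(Y)<.06)
    print('  post Y',np.percentile(Y[g],[2,50,98]).round(4),'X',np.percentile(X[g],[2,98]).round(4))
    rg=ok&(hsv[...,2]<110)&(hsv[...,1]<90)&(Z>.119)&(Z<.13)&(abs(Y)<.03)&(X>.03)&(X<.11)
    print('  ring X',rg.sum(),np.percentile(X[rg],[2,50,98]).round(4),'Y',np.median(Y[rg]).round(4))
E
python3 lat.py 0.175 0.235 0.055
```

```text
scene bar n 196
  bar y at 0: 0.0011 slope deg -0.54 -> yaw -11.54
  cover n 295 Y ext [-0.0527 -0.0521  0.0544  0.0549] X [-0.0266  0.0053  0.0098]
  back plate yaw rel 2.64 Yext [-0.0518  0.0547]
  post Y [-0.022  -0.0005  0.023 ] X [0.1213 0.1423]
  ring X 14 [0.0731 0.0784 0.0822] Y -0.0055
side bar n 311
  bar y at 0: 0.0042 slope deg -0.22 -> yaw -11.22
  cover n 454 Y ext [-0.0524 -0.052   0.0563  0.0566] X [-0.0328 -0.0083  0.0043]
  back plate yaw rel 2.32 Yext [-0.0522  0.0565]
  post Y [-0.0114  0.0091  0.0253] X [0.1179 0.1381]
  ring X 21 [0.0704 0.0735 0.079 ] Y 0.0013
```

apply_moves --targets '[{"dp": [0, -0.0005, -0.015], "yaw": -0.3}, {"dp": [0, -0.0005, -0.03], "yaw": -0.3}, {"dp": [0, -0.0005, -0.04], "yaw": -0.3}, {"dp": [0, -0.0005, -0.046], "yaw": -0.3}, {"dp": [0, -0.0005, -0.05], "yaw": -0.3}, {"dp": [0, -0.0005, -0.054], "yaw": -0.3}, {"dp": [0, -0.0005, -0.058], "yaw": -0.3}, {"dp": [0, -0.0005, -0.062], "yaw": -0.3}, {"dp": [0, -0.0005, -0.066], "yaw": -0.3}, {"dp": [0, -0.0005, -0.066], "yaw": -0.3}]'

```text
time_s: 7.25
tcp_pos: [0.5385, 0.1712, 0.203]
eef_rot: [180.0, 0.0, -11.4]
contact_force: [0.1, 0.4, -3.4]
gripper_width: 0.0253
gripper_force: 50.0
```

Slot engaged with no side force, so I'm lowering to the seat.

apply_moves --targets '[{"dp": [0, 0, -0.008], "yaw": 0}, {"dp": [0, 0, -0.016], "yaw": 0}, {"dp": [0, 0, -0.024], "yaw": 0}, {"dp": [0, 0, -0.032], "yaw": 0}, {"dp": [0, 0, -0.038], "yaw": 0}, {"dp": [0, 0, -0.041], "yaw": 0}, {"dp": [0, 0, -0.043], "yaw": 0}, {"dp": [0, 0, -0.044], "yaw": 0}, {"dp": [0, 0, -0.045], "yaw": 0}, {"dp": [0, 0, -0.045], "yaw": 0}]'

```text
time_s: 8.08
tcp_pos: [0.539, 0.1713, 0.1589]
eef_rot: [-180.0, -0.0, -11.4]
contact_force: [0.0, 0.5, -3.0]
gripper_width: 0.0256
gripper_force: 50.0
```

apply_moves --targets '[{"dp": [0, 0, -0.0005], "yaw": 0}, {"dp": [0, 0, -0.001], "yaw": 0}, {"dp": [0, 0, -0.0015], "yaw": 0}, {"dp": [0, 0, -0.002], "yaw": 0}, {"dp": [0, 0, -0.0025], "yaw": 0}, {"dp": [0, 0, -0.0025], "yaw": 0}]'

```text
time_s: 8.58
tcp_pos: [0.5388, 0.1712, 0.1562]
eef_rot: [180.0, 0.0, -11.4]
contact_force: [-0.2, 0.2, -3.2]
gripper_width: 0.0251
gripper_force: 50.0
```

apply_moves --targets '[{"dp": [0, 0, -0.0005], "yaw": 0}, {"dp": [0, 0, -0.001], "yaw": 0}, {"dp": [0, 0, -0.001], "yaw": 0}, {"dp": [0, 0, -0.001], "yaw": 0}]'

```text
time_s: 8.92
tcp_pos: [0.5389, 0.1712, 0.1553]
eef_rot: [-180.0, -0.0, -11.4]
contact_force: [-0.7, -1.1, -2.7]
gripper_width: 0.025
gripper_force: 50.0
```

apply_moves --targets '[{"dp": [0, 0, -0.0005], "yaw": 0}, {"dp": [0, 0, -0.001], "yaw": 0}, {"dp": [0, 0, -0.001], "yaw": 0}, {"dp": [0, 0, -0.001], "yaw": 0}]'

```text
time_s: 9.25
tcp_pos: [0.5393, 0.1713, 0.155]
eef_rot: [-180.0, -0.1, -11.3]
contact_force: [-0.7, -0.5, 5.6]
gripper_width: 0.0255
gripper_force: 50.0
```

apply_moves --targets '[{"dp": [0, 0, 0.0006], "yaw": 0}, {"dp": [0.002, -0.0004, 0.0006], "yaw": 0}, {"dp": [0.0049, -0.001, 0.0006], "yaw": 0}, {"dp": [0.0078, -0.0016, 0.0006], "yaw": 0}, {"dp": [0.0108, -0.0022, 0.0006], "yaw": 0}, {"dp": [0.0137, -0.0027, 0.0006], "yaw": 0}, {"dp": [0.0167, -0.0033, 0.0006], "yaw": 0}, {"dp": [0.0196, -0.0039, 0.0006], "yaw": 0}, {"dp": [0.0226, -0.0045, 0.0006], "yaw": 0}, {"dp": [0.0255, -0.0051, 0.0006], "yaw": 0}, {"dp": [0.0284, -0.0057, 0.0006], "yaw": 0}, {"dp": [0.0314, -0.0063, 0.0006], "yaw": 0}, {"dp": [0.0343, -0.0069, 0.0006], "yaw": 0}, {"dp": [0.0373, -0.0074, 0.0006], "yaw": 0}, {"dp": [0.0402, -0.008, 0.0006], "yaw": 0}, {"dp": [0.0431, -0.0086, 0.0006], "yaw": 0}, {"dp": [0.0451, -0.009, 0.0006], "yaw": 0}, {"dp": [0.0471, -0.0094, 0.0006], "yaw": 0}, {"dp": [0.0471, -0.0094, 0.0006], "yaw": 0}]'

```text
time_s: 10.83
tcp_pos: [0.5859, 0.1618, 0.155]
eef_rot: [180.0, 0.0, -11.4]
contact_force: [-3.9, -0.1, 6.9]
gripper_width: 0.0253
gripper_force: 50.0
```

apply_moves --targets '[{"dp": [0, 0, 0.0004], "yaw": 0}, {"dp": [0.001, -0.0002, 0.0004], "yaw": 0}, {"dp": [0.002, -0.0004, 0.0004], "yaw": 0}, {"dp": [0.0029, -0.0006, 0.0004], "yaw": 0}, {"dp": [0.0039, -0.0008, 0.0004], "yaw": 0}, {"dp": [0.0049, -0.001, 0.0004], "yaw": 0}, {"dp": [0.0059, -0.0012, 0.0004], "yaw": 0}, {"dp": [0.0069, -0.0014, 0.0004], "yaw": 0}, {"dp": [0.0078, -0.0016, 0.0004], "yaw": 0}, {"dp": [0.0078, -0.0016, 0.0004], "yaw": 0}]'

```text
time_s: 11.67
tcp_pos: [0.5939, 0.1602, 0.1551]
eef_rot: [180.0, 0.0, -11.4]
contact_force: [-1.7, 0.7, 2.4]
gripper_width: 0.0251
gripper_force: 50.0
```

apply_moves --targets '[{"dp": [0.0005, -0.0001, 0], "yaw": 0}, {"dp": [0.001, -0.0002, 0], "yaw": 0}, {"dp": [0.0015, -0.0003, 0], "yaw": 0}, {"dp": [0.002, -0.0004, 0], "yaw": 0}, {"dp": [0.002, -0.0004, 0], "yaw": 0}]'

```text
time_s: 12.08
tcp_pos: [0.5958, 0.1598, 0.1551]
eef_rot: [180.0, 0.0, -11.4]
contact_force: [-1.8, 0.0, -0.2]
gripper_width: 0.0255
gripper_force: 50.0
```

```bash
python3 - <<'E'
from h import *
s=get_state();T=s['tcp_pos'];print(T,s['contact_force'])
cs=cap('scene');cd=cap('side')
def crop(c,X):
    p=c['R']@X+c['t'];u=int(c['fx']*p[0]/p[2]+c['cx']);v=int(c['fy']*p[1]/p[2]+c['cy'])
    u=np.clip(u,50,462);v=np.clip(v,50,334)
    return cv2.resize(c['image'][v-50:v+50,u-50:u+50,::-1],(400,400),interpolation=cv2.INTER_CUBIC)
X=T-[0,0,.04]
cv2.imwrite('pics/h2.png',np.hstack([crop(cs,X),crop(cd,X)]))
a=np.radians(-11.3);ex=np.array([np.cos(a),np.sin(a)]);ey=np.array([-ex[1],ex[0]])
for n,c in(('scene',cs),('side',cd)):
    P=pts(c);d=P[...,:2]-T[:2];Xb=d@ex;Y=d@ey;Z=P[...,2];hsv=cv2.cvtColor(c['image'],cv2.COLOR_RGB2HSV)
    rg=(hsv[...,2]<110)&(hsv[...,1]<90)&(Z>.112)&(Z<.13)&(abs(Y)<.022)&(Xb>0.0)&(Xb<.045)
    print(n,'ring',rg.sum(),np.percentile(Xb[rg],[2,50,98]).round(4) if rg.any() else'')
    m=(hsv[...,1]<70)&(Z>.1)&(Z<.125)&(abs(Y)>.022)&(abs(Y)<.053)&(Xb>-.03)&(Xb<.02)
    print('plate X',m.sum(),np.percentile(Xb[m],[2,50,90,98]).round(4) if m.any() else'')
E
```

```text
[0.59582237 0.15977139 0.15513631] [-1.81806697  0.0364698  -0.20543783]
scene ring 61 [0.005 0.017 0.024]
plate X 76 [-0.0047  0.0051  0.0077  0.0083]
side ring 0 
plate X 5 [-0.0281 -0.0198 -0.0146 -0.0128]
```

View pics/h2.png

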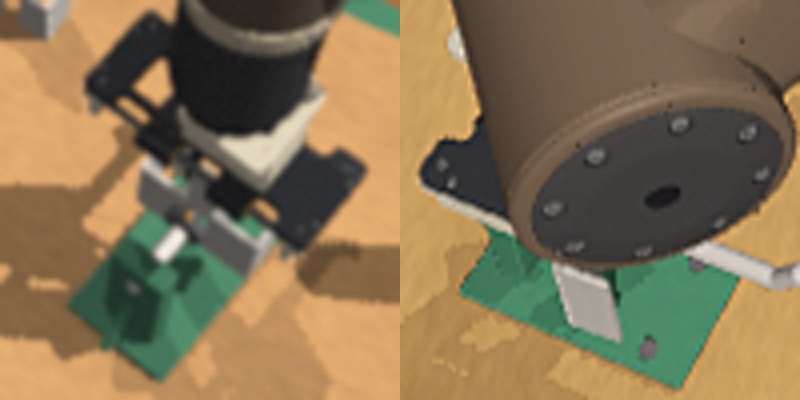

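In the scene crop the ring sits just behind the cover, at about (180,215). The gap by depth is roughly 5 mm, so I'm continuing in fine steps.

apply_moves --targets '[{"dp": [0.0005, -0.0001, 0], "yaw": 0}, {"dp": [0.001, -0.0002, 0], "yaw": 0}, {"dp": [0.0015, -0.0003, 0], "yaw": 0}, {"dp": [0.002, -0.0004, 0], "yaw": 0}, {"dp": [0.0025, -0.0005, 0], "yaw": 0}, {"dp": [0.0025, -0.0005, 0], "yaw": 0}]'

```text
time_s: 12.68
tcp_pos: [0.5983, 0.1593, 0.1552]
eef_rot: [180.0, -0.0, -11.4]
contact_force: [0.1, -0.5, -0.9]
gripper_width: 0.0252
gripper_force: 50.0
```

apply_moves --targets '[{"dp": [0.0004, -0.0001, 0], "yaw": 0}, {"dp": [0.0008, -0.0002, 0], "yaw": 0}, {"dp": [0.0012, -0.0002, 0], "yaw": 0}, {"dp": [0.0012, -0.0002, 0], "yaw": 0}]'

```text
time_s: 13.02
tcp_pos: [0.5995, 0.1591, 0.1552]
eef_rot: [180.0, -0.0, -11.4]
contact_force: [-1.2, 0.3, -0.2]
gripper_width: 0.0253
gripper_force: 50.0
```

apply_moves --targets '[{"dp": [0.0004, -0.0001, 0], "yaw": 0}, {"dp": [0.0008, -0.0002, 0], "yaw": 0}, {"dp": [0.0012, -0.0002, 0], "yaw": 0}, {"dp": [0.0012, -0.0002, 0], "yaw": 0}]'

```text
time_s: 13.35
tcp_pos: [0.6007, 0.1589, 0.1552]
eef_rot: [180.0, -0.0, -11.4]
contact_force: [-1.6, -0.1, -0.6]
gripper_width: 0.0258
gripper_force: 50.0
```

apply_moves --targets '[{"dp": [0.0004, -0.0001, 0], "yaw": 0}, {"dp": [0.0008, -0.0002, 0], "yaw": 0}, {"dp": [0.0008, -0.0002, 0], "yaw": 0}]'

```text
time_s: 13.6
tcp_pos: [0.6015, 0.1587, 0.1552]
eef_rot: [-180.0, -0.0, -11.4]
contact_force: [-0.9, 0.4, -2.0]
gripper_width: 0.0252
gripper_force: 50.0
```

apply_moves --targets '[{"dp": [0.0004, -0.0001, 0], "yaw": 0}, {"dp": [0.0008, -0.0002, 0], "yaw": 0}, {"dp": [0.0008, -0.0002, 0], "yaw": 0}]'

```text
time_s: 13.85
tcp_pos: [0.6022, 0.1585, 0.1552]
eef_rot: [180.0, 0.0, -11.4]
contact_force: [-1.3, 0.8, -1.7]
gripper_width: 0.0252
gripper_force: 50.0
```

apply_moves --targets '[{"dp": [0.0004, -0.0001, 0], "yaw": 0}, {"dp": [0.0008, -0.0002, 0], "yaw": 0}, {"dp": [0.0008, -0.0002, 0], "yaw": 0}]'

```text
time_s: 14.1
tcp_pos: [0.6028, 0.1584, 0.1552]
eef_rot: [180.0, 0.0, -11.4]
contact_force: [-2.0, 0.7, -0.7]
gripper_width: 0.0251
gripper_force: 50.0
```

apply_moves --targets '[{"dp": [0.0004, -0.0001, 0], "yaw": 0}, {"dp": [0.0004, -0.0001, 0], "yaw": 0}]'

```text
time_s: 14.27
tcp_pos: [0.6032, 0.1583, 0.1552]
eef_rot: [180.0, 0.0, -11.4]
contact_force: [-3.1, 1.6, -1.1]
gripper_width: 0.025
gripper_force: 50.0
```

apply_moves --targets '[{"dp": [0.0004, -0.0001, 0], "yaw": 0}, {"dp": [0.0004, -0.0001, 0], "yaw": 0}]'

```text
time_s: 14.43
tcp_pos: [0.6036, 0.1582, 0.1552]
eef_rot: [180.0, 0.0, -11.4]
contact_force: [-4.3, 1.8, 0.6]
gripper_width: 0.0255
gripper_force: 50.0
```

apply_moves --targets '[{"dp": [0.0004, -0.0001, -0.0002], "yaw": 0}, {"dp": [0.0008, -0.0002, -0.0002], "yaw": 0}, {"dp": [0.0008, -0.0002, -0.0002], "yaw": 0}]'

```text
time_s: 14.68
tcp_pos: [0.6042, 0.1581, 0.1552]
eef_rot: [-180.0, 0.0, -11.4]
contact_force: [-6.6, 1.8, 3.2]
gripper_width: 0.0249
gripper_force: 50.0
```

```bash
python3 - <<'E'
from h import *
s=get_state();print(s['tcp_pos'],s['eef_rot'],s['contact_force'],s['moment'])
E
```

```text
[0.60421864 0.15808015 0.15520079] [-1.79997429e+02  4.00948957e-02 -1.13557222e+01] [-6.56085029  1.82396077  3.22701666] [ 1.02511738  2.40842847 -0.13282115]
```

apply_moves --targets '[{"dp": [0.0004, -0.0001, 0], "yaw": 0}, {"dp": [0.0008, -0.0002, 0], "yaw": 0}, {"dp": [0.001, -0.0002, 0], "yaw": 0}, {"dp": [0.001, -0.0002, 0], "yaw": 0}]'

```text
time_s: 15.02
tcp_pos: [0.6048, 0.158, 0.1552]
eef_rot: [180.0, 0.1, -11.4]
contact_force: [-7.3, 3.1, 3.0]
gripper_width: 0.0251
gripper_force: 50.0
```

apply_moves --targets '[{"dp": [0.0004, -0.0001, 0], "yaw": 0}, {"dp": [0.0008, -0.0002, 0], "yaw": 0}, {"dp": [0.001, -0.0002, 0], "yaw": 0}, {"dp": [0.001, -0.0002, 0], "yaw": 0}]'

```text
time_s: 15.35
tcp_pos: [0.6056, 0.1578, 0.1552]
eef_rot: [180.0, 0.1, -11.4]
contact_force: [-8.3, 3.7, 4.7]
gripper_width: 0.0253
gripper_force: 50.0
```

apply_moves --targets '[{"dp": [0, 0, 0], "yaw": 0}, {"dp": [0.0004, -0.0001, -0.0002], "yaw": 0}, {"dp": [0.0008, -0.0002, -0.0002], "yaw": 0}, {"dp": [0.0008, -0.0002, -0.0002], "yaw": 0}]' --squeeze 60

```text
time_s: 15.68
tcp_pos: [0.6062, 0.1576, 0.1552]
eef_rot: [180.0, 0.1, -11.4]
contact_force: [-9.5, 4.8, 6.3]
gripper_width: 0.0252
gripper_force: 60.0
```

```bash
python3 - <<'E'
from h import *
s=get_state();T=s['tcp_pos'];print(T,s['eef_rot'],s['contact_force'])
c=cap('scene')
a=np.radians(-11.3);ex=np.array([np.cos(a),np.sin(a)]);ey=np.array([-ex[1],ex[0]])
P=pts(c);d=P[...,:2]-T[:2];X=d@ex;Y=d@ey;Z=P[...,2];hsv=cv2.cvtColor(c['image'],cv2.COLOR_RGB2HSV)
m=(hsv[...,1]<70)&(Z>.055)&(Z<.125)&(abs(Y)>.022)&(abs(Y)<.053)&(abs(X-.006)<.012)
A=np.c_[Z[m]-.1,Y[m],np.ones(m.sum())];q,*_=np.linalg.lstsq(A,X[m],rcond=None)
for _ in range(3):
    k=abs(A@q-X[m])<.0025;q,*_=np.linalg.lstsq(A[k],X[m][k],rcond=None)
print(k.sum(),'tilt deg',np.degrees(q[0]),'yaw',-np.degrees(q[1]),'X',q[2])
E
```

```text
[0.60616955 0.15761508 0.15518624] [ 1.79995465e+02  1.13046283e-01 -1.13559322e+01] [-9.50680773  4.81528031  6.26899621]
129 tilt deg 3.415712741766635 yaw 1.888971737867158 X 0.000838241848783975
```

apply_moves --targets '[{"dp": [0.0003, 0, 0.0003], "yaw": 0}, {"dp": [0.0008, -0.0001, 0.0004], "yaw": 0}, {"dp": [0.001, -0.0002, 0.0004], "yaw": 0}, {"dp": [0.001, -0.0002, 0.0004], "yaw": 0}, {"dp": [0.001, -0.0002, 0.0004], "yaw": 0}]'

```text
time_s: 16.15
tcp_pos: [0.6069, 0.1575, 0.1553]
eef_rot: [180.0, 0.1, -11.4]
contact_force: [-10.2, 3.9, 3.6]
gripper_width: 0.0253
gripper_force: 60.0
```

apply_moves --targets '[{"dp": [0.0005, -0.0001, 0], "yaw": 0}, {"dp": [0.0008, -0.0002, 0], "yaw": 0}, {"dp": [0.0008, -0.0002, 0], "yaw": 0}, {"dp": [0.0008, -0.0002, 0], "yaw": 0}, {"dp": [0.0008, -0.0002, 0], "yaw": 0}]'

```text
time_s: 16.57
tcp_pos: [0.6077, 0.1573, 0.1553]
eef_rot: [180.0, 0.1, -11.4]
contact_force: [-10.2, 3.8, 4.9]
gripper_width: 0.0251
gripper_force: 60.0
```

apply_moves --targets '[{"dp": [0, 0, 0], "yaw": 0}, {"dp": [0, 0, 0], "yaw": 0}, {"dp": [0, 0, 0], "yaw": 0}, {"dp": [0, 0, 0], "yaw": 0}, {"dp": [0, 0, 0], "yaw": 0}, {"dp": [0, 0, 0.01], "yaw": 0}, {"dp": [0, 0, 0.03], "yaw": 0}, {"dp": [0, 0, 0.06], "yaw": 0}, {"dp": [0, 0, 0.09], "yaw": 0}, {"dp": [0, 0, 0.11], "yaw": 0}, {"dp": [0.005, -0.03, 0.11], "yaw": 0}, {"dp": [0.01, -0.06, 0.11], "yaw": 0}, {"dp": [0.013, -0.1, 0.11], "yaw": 0}, {"dp": [0.015, -0.14, 0.1], "yaw": 0}, {"dp": [0.015, -0.18, 0.08], "yaw": 0}, {"dp": [0.015, -0.21, 0.07], "yaw": 0}, {"dp": [0.015, -0.24, 0.07], "yaw": 0}, {"dp": [0.016, -0.259, 0.07], "yaw": 1}, {"dp": [0.016, -0.259, 0.07], "yaw": 1}, {"dp": [0.016, -0.259, 0.07], "yaw": 1}]' --grip -1

```text
time_s: 18.23
tcp_pos: [0.6253, -0.1033, 0.2259]
eef_rot: [180.0, -0.0, -10.5]
contact_force: [-0.2, 1.3, 0.3]
gripper_width: 0.0875
gripper_force: 0.0
```

```bash
cat > hang.py <<'E'
from h import *
s=get_state();T=s['tcp_pos'];print(T,s['eef_rot'],s['contact_force'])
cs=cap('scene');cd=cap('side')
def crop(c,X,h=50):
    p=c['R']@X+c['t'];u=int(c['fx']*p[0]/p[2]+c['cx']);v=int(c['fy']*p[1]/p[2]+c['cy'])
    u=np.clip(u,h,512-h);v=np.clip(v,h,384-h)
    return cv2.resize(c['image'][v-h:v+h,u-h:u+h,::-1],(400,400),interpolation=cv2.INTER_CUBIC)
B=np.array([.57,.165,.11])
import sys
cv2.imwrite(sys.argv[1],np.hstack([crop(cs,B),crop(cd,B)]))
a=np.radians(-11.3);ex=np.array([np.cos(a),np.sin(a)]);ey=np.array([-ex[1],ex[0]])
for n,c in(('scene',cs),('side',cd)):
    P=pts(c);d=P[...,:2]-[.6,.159];X=d@ex;Y=d@ey;Z=P[...,2];hsv=cv2.cvtColor(c['image'],cv2.COLOR_RGB2HSV)
    m=(hsv[...,1]<70)&(Z>.137)&(Z<.19)&(abs(Y)<.03)&(X>-.09)&(X<.03)
    x=X[m];h,e=np.histogram(x,np.arange(-.1,.04,.004))
    print(n,'lug pts',[(round(b*1e3),int(k)) for k,b in zip(h,e) if k],'ztop',np.percentile(Z[m],98).round(4) if m.any() else '')
E
python3 hang.py pics/g1.png
python3 - <<'E'
from h import *
# middle lug re-check
for n in('scene','side'):
    c=dict(np.load(f'/tmp/{n}.npz'));P=pts(c);hsv=cv2.cvtColor(c['image'],cv2.COLOR_RGB2HSV)
    m=(hsv[...,1]<70)&(P[...,2]>.085)&(P[...,2]<.125)&(np.hypot(P[...,0]-.624,P[...,1]+.101)<.04)
    if m.sum()>10:
        r_=cv2.minAreaRect((P[m][:,:2]*1000).astype('f4'));print(n,m.sum(),r_)
E
```

```text
[ 0.625346   -0.10333388  0.22588816] [ 1.79997958e+02 -3.52877630e-02 -1.04925082e+01] [-0.18133031  1.31218351  0.26569097]
scene lug pts [(-4, 12), (0, 12), (4, 36), (8, 15)] ztop 0.1765
side lug pts [(-8, 53), (-4, 30), (0, 28), (4, 14), (8, 1)] ztop 0.1774
scene 68 ((625.1597290039062, -102.7125244140625), (33.24148941040039, 13.479085922241211), 81.3098373413086)
side 91 ((623.3443603515625, -101.25968933105469), (33.211082458496094, 13.567608833312988), 81.98013305664062)
```

View pics/g1.png

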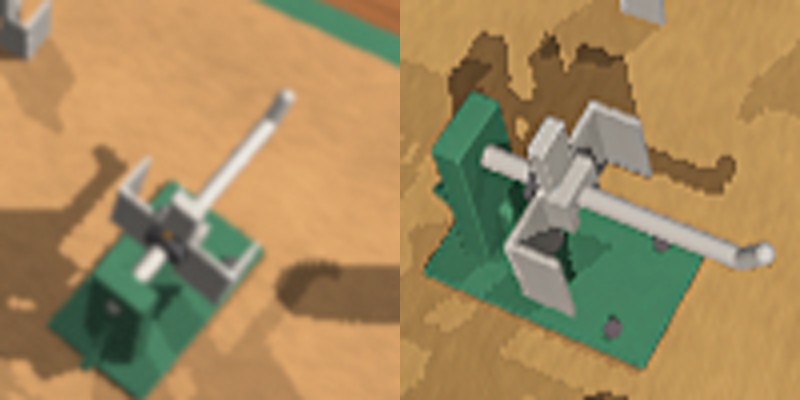

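The large cover hangs upright against the ring: ring behind it at (165,240) in the scene crop, flanges toward the tip in the side crop. Next is the middle cover.

apply_moves --targets '[{"dp": [-0.001, 0.001, -0.03], "yaw": 2}, {"dp": [-0.001, 0.001, -0.06], "yaw": 2}, {"dp": [-0.001, 0.001, -0.085], "yaw": 2}, {"dp": [-0.001, 0.001, -0.105], "yaw": 2}, {"dp": [-0.001, 0.001, -0.12], "yaw": 2}, {"dp": [-0.001, 0.001, -0.1295], "yaw": 2}, {"dp": [-0.001, 0.001, -0.1295], "yaw": 2}, {"dp": [-0.001, 0.001, -0.1295], "yaw": 2}]'

```text
time_s: 19.0
tcp_pos: [0.6246, -0.1004, 0.0961]
eef_rot: [180.0, -0.0, -8.3]
contact_force: [-0.2, 0.6, -0.4]
gripper_width: 0.0877
gripper_force: 0.0
```

apply_moves --targets '[{"dp": [0, 0, 0], "yaw": 0}, {"dp": [0, 0, 0], "yaw": 0}, {"dp": [0, 0, 0], "yaw": 0}, {"dp": [0, 0, 0], "yaw": 0}, {"dp": [0, 0, 0], "yaw": 0}, {"dp": [0, 0, 0], "yaw": 0}, {"dp": [0, 0, 0], "yaw": 0}, {"dp": [0, 0, 0], "yaw": 0}, {"dp": [0, 0, 0], "yaw": 0}, {"dp": [0, 0, 0], "yaw": 0}, {"dp": [0, 0, 0], "yaw": 0}, {"dp": [0, 0, 0], "yaw": 0}]' --grip 1 --squeeze 60

```text
time_s: 20.0
tcp_pos: [0.6243, -0.1012, 0.0958]
eef_rot: [180.0, -0.0, -8.4]
contact_force: [-0.4, -2.3, -0.0]
gripper_width: 0.0315
gripper_force: 60.0
```

apply_moves --targets '[{"dp": [0, 0, 0.005], "yaw": 0}, {"dp": [0, 0, 0.015], "yaw": 0}, {"dp": [0, 0, 0.035], "yaw": 0}, {"dp": [0, 0, 0.065], "yaw": 0}, {"dp": [-0.01, 0, 0.095], "yaw": 0}, {"dp": [-0.03, 0, 0.125], "yaw": 0}, {"dp": [-0.055, 0.015, 0.155], "yaw": 0}, {"dp": [-0.075, 0.04, 0.17], "yaw": -1}, {"dp": [-0.085, 0.075, 0.17], "yaw": -3}, {"dp": [-0.085, 0.11, 0.17], "yaw": -3}, {"dp": [-0.085, 0.15, 0.17], "yaw": -3}, {"dp": [-0.085, 0.19, 0.17], "yaw": -3}, {"dp": [-0.085, 0.225, 0.17], "yaw": -3}, {"dp": [-0.085, 0.25, 0.17], "yaw": -3}, {"dp": [-0.085, 0.265, 0.17], "yaw": -3}, {"dp": [-0.085, 0.2724, 0.17], "yaw": -3}, {"dp": [-0.085, 0.2724, 0.17], "yaw": -3}, {"dp": [-0.085, 0.2724, 0.17], "yaw": -3}, {"dp": [-0.085, 0.2724, 0.17], "yaw": -3}]'

```text
time_s: 21.58
tcp_pos: [0.5391, 0.1702, 0.2659]
eef_rot: [180.0, 0.0, -11.4]
contact_force: [0.1, 0.0, -1.4]
gripper_width: 0.0313
gripper_force: 59.9
```

```bash
python3 - <<'E'
from h import *
cap('scene');cap('side')
E
python3 lat.py 0.177 0.235 0.0475 | grep -v post
```

```text
scene bar n 189
  bar y at 0: 0.0023 slope deg -0.20 -> yaw -11.20
  cover n 249 Y ext [-0.0456 -0.0449  0.0474  0.0477] X [-0.0267  0.0059  0.0092]
  back plate yaw rel 0.06 Yext [-0.0455  0.0471]
  ring X 34 [0.0689 0.0766 0.0819] Y 0.0007
side bar n 288
  bar y at 0: 0.0062 slope deg 1.47 -> yaw -9.53
  cover n 426 Y ext [-0.0446 -0.0441  0.0495  0.05  ] X [-0.0299 -0.0089  0.0062]
  back plate yaw rel -0.46 Yext [-0.0444  0.049 ]
  ring X 1 [0.0773 0.0773 0.0773] Y 0.0078
```

apply_moves --targets '[{"dp": [0, 0.0009, -0.015], "yaw": 0}, {"dp": [0, 0.0009, -0.03], "yaw": 0}, {"dp": [0, 0.0009, -0.04], "yaw": 0}, {"dp": [0, 0.0009, -0.046], "yaw": 0}, {"dp": [0, 0.0009, -0.052], "yaw": 0}, {"dp": [0, 0.0009, -0.058], "yaw": 0}, {"dp": [0, 0.0009, -0.064], "yaw": 0}, {"dp": [0, 0.0009, -0.066], "yaw": 0}, {"dp": [0, 0.0009, -0.066], "yaw": 0}]'

```text
time_s: 22.43
tcp_pos: [0.539, 0.1721, 0.1993]
eef_rot: [180.0, 0.0, -11.4]
contact_force: [0.5, 0.1, -3.2]
gripper_width: 0.0311
gripper_force: 59.9
```

apply_moves --targets '[{"dp": [0, 0, -0.008], "yaw": 0}, {"dp": [0, 0, -0.016], "yaw": 0}, {"dp": [0, 0, -0.024], "yaw": 0}, {"dp": [0, 0, -0.032], "yaw": 0}, {"dp": [0, 0, -0.038], "yaw": 0}, {"dp": [0, 0, -0.042], "yaw": 0}, {"dp": [0, 0, -0.045], "yaw": 0}, {"dp": [0, 0, -0.046], "yaw": 0}, {"dp": [0, 0, -0.046], "yaw": 0}]'

```text
time_s: 23.18
tcp_pos: [0.5393, 0.1722, 0.1536]
eef_rot: [180.0, 0.0, -11.4]
contact_force: [0.1, 0.4, -2.9]
gripper_width: 0.0314
gripper_force: 59.9
```

apply_moves --targets '[{"dp": [0, -0.0004, -0.0005], "yaw": 0}, {"dp": [0, -0.0008, -0.001], "yaw": 0}, {"dp": [0, -0.0008, -0.001], "yaw": 0}, {"dp": [0, -0.0008, -0.001], "yaw": 0}]'

```text
time_s: 23.52
tcp_pos: [0.5393, 0.1714, 0.153]
eef_rot: [-180.0, -0.0, -11.4]
contact_force: [-0.3, 0.9, -2.3]
gripper_width: 0.0314
gripper_force: 59.9
```

apply_moves --targets '[{"dp": [0, 0, -0.0004], "yaw": 0}, {"dp": [0, 0, -0.0008], "yaw": 0}, {"dp": [0, 0, -0.0008], "yaw": 0}, {"dp": [0, 0, -0.0008], "yaw": 0}]'

```text
time_s: 23.85
tcp_pos: [0.5393, 0.1715, 0.152]
eef_rot: [-180.0, -0.0, -11.4]
contact_force: [0.2, -0.5, -2.4]
gripper_width: 0.0315
gripper_force: 59.9
```

apply_moves --targets '[{"dp": [0, 0, -0.0004], "yaw": 0}, {"dp": [0, 0, -0.0008], "yaw": 0}, {"dp": [0, 0, -0.0008], "yaw": 0}, {"dp": [0, 0, -0.0008], "yaw": 0}]'

```text
time_s: 24.18
tcp_pos: [0.5396, 0.1715, 0.1519]
eef_rot: [-180.0, -0.1, -11.3]
contact_force: [-0.6, -1.0, 5.7]
gripper_width: 0.0315
gripper_force: 60.0
```

apply_moves --targets '[{"dp": [0, 0, 0.0007], "yaw": 0}, {"dp": [0.002, -0.0004, 0.0008], "yaw": 0}, {"dp": [0.004, -0.0008, 0.0008], "yaw": 0}, {"dp": [0.0065, -0.0013, 0.0008], "yaw": 0}, {"dp": [0.009, -0.0018, 0.0008], "yaw": 0}, {"dp": [0.0115, -0.0023, 0.0008], "yaw": 0}, {"dp": [0.014, -0.0028, 0.0008], "yaw": 0}, {"dp": [0.0165, -0.0033, 0.0008], "yaw": 0}, {"dp": [0.019, -0.0038, 0.0008], "yaw": 0}, {"dp": [0.0215, -0.0043, 0.0008], "yaw": 0}, {"dp": [0.0235, -0.0047, 0.0008], "yaw": 0}, {"dp": [0.025, -0.005, 0.0008], "yaw": 0}, {"dp": [0.026, -0.0052, 0.0008], "yaw": 0}, {"dp": [0.027, -0.0054, 0.0008], "yaw": 0}, {"dp": [0.028, -0.0056, 0.0008], "yaw": 0}, {"dp": [0.029, -0.0058, 0.0008], "yaw": 0}, {"dp": [0.03, -0.006, 0.0008], "yaw": 0}, {"dp": [0.031, -0.0062, 0.0008], "yaw": 0}, {"dp": [0.031, -0.0062, 0.0008], "yaw": 0}]'

```text
time_s: 25.77
tcp_pos: [0.5704, 0.1652, 0.1519]
eef_rot: [180.0, -0.0, -11.4]
contact_force: [-2.2, -0.5, 0.8]
gripper_width: 0.0312
gripper_force: 60.0
```

apply_moves --targets '[{"dp": [0.001, -0.0002, 0.0002], "yaw": 0}, {"dp": [0.002, -0.0004, 0.0002], "yaw": 0}, {"dp": [0.003, -0.0006, 0.0002], "yaw": 0}, {"dp": [0.004, -0.0008, 0.0002], "yaw": 0}, {"dp": [0.005, -0.001, 0.0002], "yaw": 0}, {"dp": [0.005, -0.001, 0.0002], "yaw": 0}]'

```text
time_s: 26.27
tcp_pos: [0.5755, 0.1642, 0.152]
eef_rot: [180.0, -0.0, -11.4]
contact_force: [-0.9, 0.0, -2.1]
gripper_width: 0.0317
gripper_force: 60.0
```

apply_moves --targets '[{"dp": [0.0005, -0.0001, 0], "yaw": 0}, {"dp": [0.001, -0.0002, 0], "yaw": 0}, {"dp": [0.0015, -0.0003, 0], "yaw": 0}, {"dp": [0.002, -0.0004, 0], "yaw": 0}, {"dp": [0.0025, -0.0005, 0], "yaw": 0}, {"dp": [0.003, -0.0006, 0], "yaw": 0}, {"dp": [0.003, -0.0006, 0], "yaw": 0}]'

```text
time_s: 26.85
tcp_pos: [0.5783, 0.1636, 0.1521]
eef_rot: [180.0, -0.0, -11.4]
contact_force: [1.1, -0.4, -3.6]
gripper_width: 0.0315
gripper_force: 59.9
```

apply_moves --targets '[{"dp": [0.0004, -0.0001, 0], "yaw": 0}, {"dp": [0.0008, -0.0002, 0], "yaw": 0}, {"dp": [0.0012, -0.0002, 0], "yaw": 0}, {"dp": [0.0016, -0.0003, 0], "yaw": 0}, {"dp": [0.0016, -0.0003, 0], "yaw": 0}]'

```text
time_s: 27.27
tcp_pos: [0.5799, 0.1633, 0.1522]
eef_rot: [180.0, 0.0, -11.4]
contact_force: [-1.1, 0.1, -3.1]
gripper_width: 0.0315
gripper_force: 59.9
```

apply_moves --targets '[{"dp": [0.0004, -0.0001, -0.0002], "yaw": 0}, {"dp": [0.0008, -0.0002, -0.0002], "yaw": 0}, {"dp": [0.0012, -0.0002, -0.0002], "yaw": 0}, {"dp": [0.0012, -0.0002, -0.0002], "yaw": 0}]'

```text
time_s: 27.6
tcp_pos: [0.5808, 0.1631, 0.152]
eef_rot: [180.0, 0.0, -11.4]
contact_force: [-2.6, 0.4, -0.9]
gripper_width: 0.0312
gripper_force: 60.0
```

apply_moves --targets '[{"dp": [0.0004, -0.0001, 0], "yaw": 0}, {"dp": [0.0008, -0.0002, 0], "yaw": 0}, {"dp": [0.0008, -0.0002, 0], "yaw": 0}]'

```text
time_s: 27.85
tcp_pos: [0.5816, 0.1629, 0.152]
eef_rot: [180.0, 0.0, -11.4]
contact_force: [-3.1, 1.8, 0.0]
gripper_width: 0.0309
gripper_force: 60.0
```

apply_moves --targets '[{"dp": [0.0004, -0.0001, 0], "yaw": 0}, {"dp": [0.0008, -0.0002, 0], "yaw": 0}, {"dp": [0.0008, -0.0002, 0], "yaw": 0}]'

```text
time_s: 28.1
tcp_pos: [0.582, 0.1628, 0.152]
eef_rot: [180.0, 0.1, -11.4]
contact_force: [-5.9, 2.2, 1.9]
gripper_width: 0.0313
gripper_force: 60.0
```

apply_moves --targets '[{"dp": [0.0004, -0.0001, 0], "yaw": 0}, {"dp": [0.0008, -0.0002, 0], "yaw": 0}, {"dp": [0.0008, -0.0002, 0], "yaw": 0}]'

```text
time_s: 28.35
tcp_pos: [0.5824, 0.1626, 0.152]
eef_rot: [180.0, 0.1, -11.4]
contact_force: [-8.0, 2.3, 4.0]
gripper_width: 0.0316
gripper_force: 60.0
```

apply_moves --targets '[{"dp": [0.0004, -0.0001, 0.0001], "yaw": 0}, {"dp": [0.001, -0.0002, 0.0002], "yaw": 0}, {"dp": [0.001, -0.0002, 0.0002], "yaw": 0}, {"dp": [0.001, -0.0002, 0.0002], "yaw": 0}]'

```text
time_s: 28.68
tcp_pos: [0.5828, 0.1625, 0.152]
eef_rot: [180.0, 0.2, -11.4]
contact_force: [-10.2, 3.9, 4.0]
gripper_width: 0.031
gripper_force: 60.0
```

apply_moves --targets '[{"dp": [0.0004, -0.0001, 0.0001], "yaw": 0}, {"dp": [0.0004, -0.0001, 0.0001], "yaw": 0}, {"dp": [0.0004, -0.0001, 0.0001], "yaw": 0}, {"dp": [0.0004, -0.0001, 0.0001], "yaw": 0}]'

```text
time_s: 29.02
tcp_pos: [0.583, 0.1624, 0.152]
eef_rot: [180.0, 0.2, -11.4]
contact_force: [-10.8, 4.3, 3.6]
gripper_width: 0.0312
gripper_force: 60.0
```

apply_moves --targets '[{"dp": [0.0005, -0.0001, 0.0001], "yaw": 0}, {"dp": [0.0005, -0.0001, 0.0001], "yaw": 0}, {"dp": [0.0005, -0.0001, 0.0001], "yaw": 0}, {"dp": [0.0005, -0.0001, 0.0001], "yaw": 0}, {"dp": [0.0005, -0.0001, 0.0001], "yaw": 0}]'

```text
time_s: 29.43
tcp_pos: [0.5832, 0.1623, 0.152]
eef_rot: [180.0, 0.2, -11.4]
contact_force: [-12.0, 4.7, 4.5]
gripper_width: 0.0311
gripper_force: 60.0
```

apply_moves --targets '[{"dp": [0, 0, 0], "yaw": 0}, {"dp": [0, 0, 0], "yaw": 0}, {"dp": [0, 0, 0], "yaw": 0}, {"dp": [0, 0, 0], "yaw": 0}, {"dp": [0, 0, 0], "yaw": 0}, {"dp": [0, 0, 0.01], "yaw": 0}, {"dp": [0, 0, 0.03], "yaw": 0}, {"dp": [0, 0, 0.06], "yaw": 0}, {"dp": [0, 0, 0.09], "yaw": 0}, {"dp": [0, 0, 0.11], "yaw": 0}, {"dp": [-0.02, -0.03, 0.11], "yaw": 1}, {"dp": [-0.04, -0.06, 0.11], "yaw": 2}, {"dp": [-0.06, -0.09, 0.11], "yaw": 3}, {"dp": [-0.08, -0.12, 0.1], "yaw": 4}, {"dp": [-0.095, -0.15, 0.08], "yaw": 4.4}, {"dp": [-0.105, -0.18, 0.07], "yaw": 4.4}, {"dp": [-0.113, -0.21, 0.07], "yaw": 4.4}, {"dp": [-0.117, -0.235, 0.07], "yaw": 4.4}, {"dp": [-0.117, -0.2405, 0.07], "yaw": 4.4}, {"dp": [-0.117, -0.2405, 0.07], "yaw": 4.4}]' --grip -1

```text
time_s: 31.1
tcp_pos: [0.4684, -0.0798, 0.2233]
eef_rot: [-180.0, -0.1, -7.1]
contact_force: [-0.1, -0.2, 0.3]
gripper_width: 0.0874
gripper_force: 0.0
```

```bash
python3 hang.py pics/g2.png
python3 - <<'E'
from h import *
for n in('scene','side'):
    c=dict(np.load(f'/tmp/{n}.npz'));P=pts(c);hsv=cv2.cvtColor(c['image'],cv2.COLOR_RGB2HSV)
    m=(hsv[...,1]<70)&(P[...,2]>.08)&(P[...,2]<.12)&(np.hypot(P[...,0]-.467,P[...,1]+.078)<.04)
    if m.sum()>10:
        r_=cv2.minAreaRect((P[m][:,:2]*1000).astype('f4'));print(n,m.sum(),r_)
E
```

```text
[ 0.46835764 -0.07980385  0.22332716] [-1.79989891e+02 -7.98659927e-02 -7.09674854e+00] [-0.11749571 -0.20945638  0.31200914]
scene lug pts [(-28, 2), (-24, 16), (-20, 12), (-16, 47), (-4, 6), (0, 14), (4, 16), (8, 37)] ztop 0.1772
side lug pts [(-28, 79), (-24, 31), (-20, 29), (-16, 8), (-8, 7), (-4, 66), (0, 23), (4, 23), (8, 1)] ztop 0.177
scene 80 ((468.1888427734375, -79.81185913085938), (38.93033218383789, 13.328588485717773), 81.69841766357422)
side 85 ((465.6941833496094, -76.79673767089844), (39.552425384521484, 12.881782531738281), 84.73934173583984)
```

View pics/g2.png

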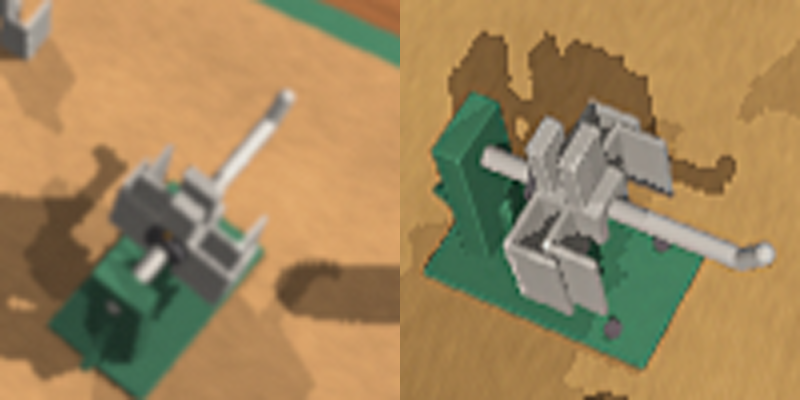

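The middle cover is nested in the large one (side crop (560,190)), with lugs about 22 mm apart. Now the small one.

apply_moves --targets '[{"dp": [-0.0012, 0.0015, -0.03], "yaw": 0}, {"dp": [-0.0012, 0.0015, -0.06], "yaw": 0}, {"dp": [-0.0012, 0.0015, -0.09], "yaw": 0}, {"dp": [-0.0012, 0.0015, -0.11], "yaw": 0}, {"dp": [-0.0012, 0.0015, -0.125], "yaw": 0}, {"dp": [-0.0012, 0.0015, -0.1335], "yaw": 0}, {"dp": [-0.0012, 0.0015, -0.1335], "yaw": 0}, {"dp": [-0.0012, 0.0015, -0.1335], "yaw": 0}]'

```text
time_s: 31.87
tcp_pos: [0.4677, -0.0763, 0.0892]
eef_rot: [180.0, 0.0, -6.9]
contact_force: [1.0, 0.6, 0.6]
gripper_width: 0.0877
gripper_force: 0.0
```

apply_moves --targets '[{"dp": [0, 0, 0], "yaw": 0}, {"dp": [0, 0, 0], "yaw": 0}, {"dp": [0, 0, 0], "yaw": 0}, {"dp": [0, 0, 0], "yaw": 0}, {"dp": [0, 0, 0], "yaw": 0}, {"dp": [0, 0, 0], "yaw": 0}, {"dp": [0, 0, 0], "yaw": 0}, {"dp": [0, 0, 0], "yaw": 0}, {"dp": [0, 0, 0], "yaw": 0}, {"dp": [0, 0, 0], "yaw": 0}, {"dp": [0, 0, 0], "yaw": 0}, {"dp": [0, 0, 0], "yaw": 0}]' --grip 1 --squeeze 60

```text
time_s: 32.87
tcp_pos: [0.4672, -0.077, 0.0889]
eef_rot: [180.0, -0.0, -7.0]
contact_force: [-1.0, -1.7, 0.6]
gripper_width: 0.0372
gripper_force: 59.9
```

apply_moves --targets '[{"dp": [0, 0, 0.005], "yaw": 0}, {"dp": [0, 0, 0.015], "yaw": 0}, {"dp": [0, 0, 0.035], "yaw": 0}, {"dp": [0, 0, 0.065], "yaw": 0}, {"dp": [0, 0, 0.095], "yaw": 0}, {"dp": [0, 0, 0.125], "yaw": 0}, {"dp": [0.005, 0.015, 0.155], "yaw": 0}, {"dp": [0.01, 0.04, 0.173], "yaw": -1}, {"dp": [0.02, 0.075, 0.173], "yaw": -2}, {"dp": [0.03, 0.11, 0.173], "yaw": -3}, {"dp": [0.04, 0.15, 0.173], "yaw": -4.3}, {"dp": [0.05, 0.185, 0.173], "yaw": -4.3}, {"dp": [0.0568, 0.215, 0.173], "yaw": -4.3}, {"dp": [0.0568, 0.235, 0.173], "yaw": -4.3}, {"dp": [0.0568, 0.246, 0.173], "yaw": -4.3}, {"dp": [0.0568, 0.252, 0.173], "yaw": -4.3}, {"dp": [0.0568, 0.252, 0.173], "yaw": -4.3}, {"dp": [0.0568, 0.252, 0.173], "yaw": -4.3}, {"dp": [0.0568, 0.252, 0.173], "yaw": -4.3}]'

```text
time_s: 34.45
tcp_pos: [0.5237, 0.1741, 0.262]
eef_rot: [180.0, 0.0, -11.3]
contact_force: [-0.6, -0.2, -2.9]
gripper_width: 0.0373
gripper_force: 59.9
```

```bash
python3 - <<'E'
from h import *
cap('scene');cap('side')
E
python3 lat.py 0.179 0.228 0.04 | grep -v post; python3 -c "
from h import *
print(get_state()['tcp_pos'],get_state()['eef_rot'])"
```

```text
scene bar n 181
  bar y at 0: 0.0008 slope deg 1.54 -> yaw -9.46
  cover n 168 Y ext [-0.0392 -0.0384  0.0385  0.0388] X [-0.0272  0.0055  0.0077]
  back plate yaw rel 1.56 Yext [-0.0389  0.0386]
  ring X 37 [0.0714 0.0898 0.098 ] Y -0.0059
side bar n 245
  bar y at 0: 0.0074 slope deg 6.22 -> yaw -4.78
  cover n 359 Y ext [-0.0389 -0.0382  0.0403  0.0404] X [-0.0309 -0.0136  0.0045]
  back plate yaw rel -1.86 Yext [-0.0377  0.0403]
  ring X 4 [0.091  0.093  0.0938] Y 0.0119
[0.52387554 0.17409712 0.26212915] [-1.79985952e+02 -1.06378709e-02 -1.13231894e+01]
```

apply_moves --targets '[{"dp": [0, 0, -0.015], "yaw": 0}, {"dp": [0, 0, -0.03], "yaw": 0}, {"dp": [0, 0, -0.04], "yaw": 0}, {"dp": [0, 0, -0.046], "yaw": 0}, {"dp": [0, 0, -0.052], "yaw": 0}, {"dp": [0, 0, -0.058], "yaw": 0}, {"dp": [0, 0, -0.064], "yaw": 0}, {"dp": [0, 0, -0.068], "yaw": 0}, {"dp": [0, 0, -0.068], "yaw": 0}]'

```text
time_s: 35.3
tcp_pos: [0.5236, 0.175, 0.193]
eef_rot: [180.0, 0.1, -11.3]
contact_force: [-0.2, -0.0, -2.2]
gripper_width: 0.0369
gripper_force: 59.9
```

apply_moves --targets '[{"dp": [0, 0, -0.008], "yaw": 0}, {"dp": [0, 0, -0.016], "yaw": 0}, {"dp": [0, 0, -0.024], "yaw": 0}, {"dp": [0, 0, -0.031], "yaw": 0}, {"dp": [0, 0, -0.036], "yaw": 0}, {"dp": [0, 0, -0.04], "yaw": 0}, {"dp": [0, 0, -0.042], "yaw": 0}, {"dp": [0, 0, -0.042], "yaw": 0}]'

```text
time_s: 35.97
tcp_pos: [0.5238, 0.175, 0.1514]
eef_rot: [180.0, 0.0, -11.3]
contact_force: [-0.3, -0.1, -2.6]
gripper_width: 0.0374
gripper_force: 59.9
```

apply_moves --targets '[{"dp": [0, -0.0006, -0.0003], "yaw": 0}, {"dp": [0, -0.0006, -0.0006], "yaw": 0}, {"dp": [0, -0.0006, -0.0006], "yaw": 0}, {"dp": [0, -0.0006, -0.0006], "yaw": 0}]'

```text
time_s: 36.3
tcp_pos: [0.5241, 0.1746, 0.1516]
eef_rot: [-180.0, -0.0, -11.3]
contact_force: [0.6, 0.2, -2.6]
gripper_width: 0.0373
gripper_force: 59.9
```

apply_moves --targets '[{"dp": [0, 0, -0.0003], "yaw": 0}, {"dp": [0, 0, -0.0005], "yaw": 0}, {"dp": [0, 0, -0.0005], "yaw": 0}, {"dp": [0, 0, -0.0005], "yaw": 0}]'

```text
time_s: 36.63
tcp_pos: [0.524, 0.1745, 0.1508]
eef_rot: [-180.0, -0.0, -11.3]
contact_force: [0.4, 0.9, -2.1]
gripper_width: 0.037
gripper_force: 59.9
```

apply_moves --targets '[{"dp": [0, 0, -0.0003], "yaw": 0}, {"dp": [0.002, -0.0004, -0.0003], "yaw": 0}, {"dp": [0.004, -0.0008, -0.0003], "yaw": 0}, {"dp": [0.0065, -0.0013, -0.0003], "yaw": 0}, {"dp": [0.009, -0.0018, -0.0003], "yaw": 0}, {"dp": [0.0115, -0.0023, -0.0003], "yaw": 0}, {"dp": [0.014, -0.0028, -0.0003], "yaw": 0}, {"dp": [0.016, -0.0032, -0.0003], "yaw": 0}, {"dp": [0.018, -0.0036, -0.0003], "yaw": 0}, {"dp": [0.0195, -0.0039, -0.0003], "yaw": 0}, {"dp": [0.0205, -0.0041, -0.0003], "yaw": 0}, {"dp": [0.0215, -0.0043, -0.0003], "yaw": 0}, {"dp": [0.0225, -0.0045, -0.0003], "yaw": 0}, {"dp": [0.0235, -0.0047, -0.0003], "yaw": 0}, {"dp": [0.0245, -0.0049, -0.0003], "yaw": 0}, {"dp": [0.0255, -0.0051, -0.0003], "yaw": 0}, {"dp": [0.0255, -0.0051, -0.0003], "yaw": 0}]'

```text
time_s: 38.05
tcp_pos: [0.5496, 0.1694, 0.1506]
eef_rot: [-180.0, -0.0, -11.2]
contact_force: [-4.0, -0.0, 3.8]
gripper_width: 0.0374
gripper_force: 59.9
```

apply_moves --targets '[{"dp": [0.001, -0.0002, 0], "yaw": 0}, {"dp": [0.002, -0.0004, 0], "yaw": 0}, {"dp": [0.003, -0.0006, 0], "yaw": 0}, {"dp": [0.004, -0.0008, 0], "yaw": 0}, {"dp": [0.005, -0.001, 0], "yaw": 0}, {"dp": [0.005, -0.001, 0], "yaw": 0}]'

```text
time_s: 38.55
tcp_pos: [0.5546, 0.1684, 0.1506]
eef_rot: [-180.0, -0.0, -11.3]
contact_force: [-2.4, 1.0, 4.9]
gripper_width: 0.0371
gripper_force: 59.9
```

apply_moves --targets '[{"dp": [0.0005, -0.0001, 0.0002], "yaw": 0}, {"dp": [0.001, -0.0002, 0.0003], "yaw": 0}, {"dp": [0.0015, -0.0003, 0.0003], "yaw": 0}, {"dp": [0.002, -0.0004, 0.0003], "yaw": 0}, {"dp": [0.0025, -0.0005, 0.0003], "yaw": 0}, {"dp": [0.0025, -0.0005, 0.0003], "yaw": 0}]'

```text
time_s: 39.05
tcp_pos: [0.557, 0.1679, 0.1507]
eef_rot: [180.0, 0.0, -11.3]
contact_force: [-2.2, 0.7, 2.4]
gripper_width: 0.0374
gripper_force: 59.9
```

apply_moves --targets '[{"dp": [0.0004, -0.0001, 0], "yaw": 0}, {"dp": [0.0008, -0.0002, 0], "yaw": 0}, {"dp": [0.0012, -0.0002, 0], "yaw": 0}, {"dp": [0.0012, -0.0002, 0], "yaw": 0}]'

```text
time_s: 39.38
tcp_pos: [0.5582, 0.1676, 0.1507]
eef_rot: [180.0, 0.0, -11.3]
contact_force: [-3.1, 0.8, 2.2]
gripper_width: 0.0381
gripper_force: 59.9
```

apply_moves --targets '[{"dp": [0.0004, -0.0001, 0], "yaw": 0}, {"dp": [0.0008, -0.0002, 0], "yaw": 0}, {"dp": [0.0008, -0.0002, 0], "yaw": 0}]'

```text
time_s: 39.63
tcp_pos: [0.559, 0.1675, 0.1507]
eef_rot: [180.0, 0.0, -11.3]
contact_force: [-1.3, 1.4, 1.3]
gripper_width: 0.0372
gripper_force: 59.9
```

apply_moves --targets '[{"dp": [0.0004, -0.0001, 0], "yaw": 0}, {"dp": [0.0008, -0.0002, 0], "yaw": 0}, {"dp": [0.0008, -0.0002, 0], "yaw": 0}]'

```text
time_s: 39.88
tcp_pos: [0.5597, 0.1673, 0.1507]
eef_rot: [180.0, 0.0, -11.3]
contact_force: [-1.5, 0.9, 0.7]
gripper_width: 0.0372
gripper_force: 59.9
```

apply_moves --targets '[{"dp": [0.0004, -0.0001, 0], "yaw": 0}, {"dp": [0.0008, -0.0002, 0], "yaw": 0}, {"dp": [0.0008, -0.0002, 0], "yaw": 0}]'

```text
time_s: 40.13
tcp_pos: [0.5603, 0.1671, 0.1507]
eef_rot: [180.0, 0.0, -11.3]
contact_force: [-2.6, 1.0, 2.0]
gripper_width: 0.0375
gripper_force: 59.9
```

apply_moves --targets '[{"dp": [0.0004, -0.0001, 0], "yaw": 0}, {"dp": [0.0006, -0.0001, 0], "yaw": 0}, {"dp": [0.0006, -0.0001, 0], "yaw": 0}]'

```text
time_s: 40.38
tcp_pos: [0.5607, 0.167, 0.1507]
eef_rot: [180.0, 0.0, -11.3]
contact_force: [-6.2, 2.0, 3.3]
gripper_width: 0.0373
gripper_force: 59.9
```

apply_moves --targets '[{"dp": [0.0004, -0.0001, 0.0001], "yaw": 0}, {"dp": [0.0008, -0.0002, 0.0002], "yaw": 0}, {"dp": [0.0008, -0.0002, 0.0002], "yaw": 0}, {"dp": [0.0008, -0.0002, 0.0002], "yaw": 0}]'

```text
time_s: 40.72
tcp_pos: [0.561, 0.167, 0.1507]
eef_rot: [180.0, 0.1, -11.3]
contact_force: [-6.6, 2.8, 2.9]
gripper_width: 0.037
gripper_force: 59.9
```

apply_moves --targets '[{"dp": [0.0004, -0.0001, 0.0001], "yaw": 0}, {"dp": [0.0006, -0.0001, 0.0001], "yaw": 0}, {"dp": [0.0006, -0.0001, 0.0001], "yaw": 0}, {"dp": [0.0006, -0.0001, 0.0001], "yaw": 0}]'

```text
time_s: 41.05
tcp_pos: [0.5613, 0.1669, 0.1507]
eef_rot: [180.0, 0.1, -11.3]
contact_force: [-8.0, 3.6, 3.5]
gripper_width: 0.0372
gripper_force: 59.9
```

apply_moves --targets '[{"dp": [0.0004, -0.0001, 0], "yaw": 0}, {"dp": [0.0008, -0.0002, 0], "yaw": 0}, {"dp": [0.0008, -0.0002, 0], "yaw": 0}, {"dp": [0.0008, -0.0002, 0], "yaw": 0}]'

```text
time_s: 41.38
tcp_pos: [0.5616, 0.1668, 0.1507]
eef_rot: [180.0, 0.2, -11.3]
contact_force: [-9.4, 3.6, 5.9]
gripper_width: 0.0372
gripper_force: 59.9
```

apply_moves --targets '[{"dp": [0.0004, -0.0001, 0], "yaw": 0}, {"dp": [0.0006, -0.0001, 0], "yaw": 0}, {"dp": [0.0006, -0.0001, 0], "yaw": 0}, {"dp": [0.0006, -0.0001, 0], "yaw": 0}]'

```text
time_s: 41.72
tcp_pos: [0.562, 0.1667, 0.1507]
eef_rot: [180.0, 0.2, -11.3]
contact_force: [-10.8, 5.8, 6.6]
gripper_width: 0.0371
gripper_force: 59.9
```

apply_moves --targets '[{"dp": [0.0005, 0, 0.0002], "yaw": 0}, {"dp": [0.0006, 0, 0.0002], "yaw": 0}, {"dp": [0.0006, 0, 0.0002], "yaw": 0}, {"dp": [0.0006, 0, 0.0002], "yaw": 0}, {"dp": [0.0006, 0, 0.0002], "yaw": 0}]'

```text
time_s: 42.13
tcp_pos: [0.5623, 0.1666, 0.1508]
eef_rot: [180.0, 0.2, -11.3]
contact_force: [-12.3, 4.4, 6.1]
gripper_width: 0.0372
gripper_force: 59.9
```

apply_moves --targets '[{"dp": [0, 0, 0], "yaw": 0}, {"dp": [0, 0, 0], "yaw": 0}, {"dp": [0, 0, 0], "yaw": 0}, {"dp": [0, 0, 0], "yaw": 0}, {"dp": [0, 0, 0], "yaw": 0}, {"dp": [0, 0, 0.01], "yaw": 0}, {"dp": [0, 0, 0.03], "yaw": 0}, {"dp": [0, 0, 0.06], "yaw": 0}, {"dp": [0, 0, 0.09], "yaw": 0}, {"dp": [0, 0, 0.12], "yaw": 0}, {"dp": [-0.02, -0.03, 0.12], "yaw": 0}, {"dp": [-0.03, -0.06, 0.12], "yaw": 0}, {"dp": [-0.04, -0.09, 0.12], "yaw": 0}, {"dp": [-0.05, -0.12, 0.12], "yaw": 0}, {"dp": [-0.06, -0.15, 0.12], "yaw": 0}, {"dp": [-0.06, -0.15, 0.12], "yaw": 0}, {"dp": [-0.06, -0.15, 0.12], "yaw": 0}]' --grip -1

```text
time_s: 43.55
tcp_pos: [0.5043, 0.0151, 0.2726]
eef_rot: [-179.9, -0.1, -11.4]
contact_force: [-0.2, 0.8, -0.3]
gripper_width: 0.0875
gripper_force: 0.0
```

```bash
python3 hang.py pics/g3.png
```

```text
[0.50434842 0.01507725 0.27259664] [-1.79946456e+02 -1.02373243e-01 -1.13850665e+01] [-0.22239864  0.82740408 -0.29772705]
scene lug pts [(-48, 13), (-44, 16), (-40, 34), (-36, 30), (-28, 2), (-24, 14), (-20, 14), (-16, 46), (-12, 4), (-4, 7), (0, 7), (4, 13), (8, 41)] ztop 0.1775
side lug pts [(-52, 54), (-48, 57), (-44, 28), (-40, 29), (-36, 1), (-28, 64), (-24, 33), (-20, 27), (-16, 12), (-8, 3), (-4, 65), (0, 24), (4, 19), (8, 4)] ztop 0.1765
```

View pics/g3.png

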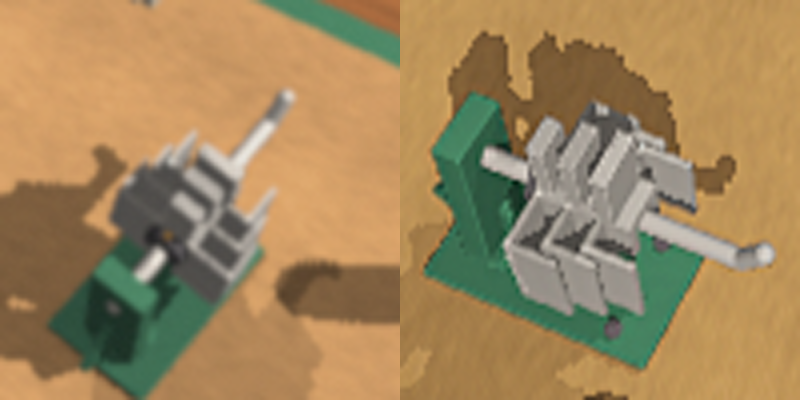

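All three covers hang nested and upright, with lugs at about (545,150), (580,155) and (615,165) in the side crop and about 22 mm apart by depth. I'm handing in.

```bash
python3 -c "
from plant import r
print(r.close_job())"
```

```text
the job is handed in; nothing more can be done
None
```

All three covers hang nested on the bar, large then middle then small. Each was pressed home with about 11–13 N at the wrist and released, and the job was handed in at about 44 s; no verdict came back.

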